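Load the bottle tray in reverse order

ROBOT

A 6-joint arm with a two-finger parallel gripper is mounted at the origin on a cart in front of the work surface, level with it; the furniture and walls round the work are solid. World frame = base frame: x ahead of the robot, y to its left, z up, the work surface at z = 0. Lengths are in m, angles in rad, forces in N, time in s.
With the tool pointing down it reaches from about 0.375 to 0.9 m from the base axis. Payload 3.1 kg.
Tool frame: the origin (TCP) lies at the centre of the arm's flange, where the gripper is bolted on; the fingertips stand 173 mm ahead of it and the grasp point (between the pads) lies 155 mm ahead of it (tip_extent is the distance from the TCP to the fingertips, in m); z points along the fingers, y is the direction in which the jaws open and shut (so a half turn about z gives the same grasp; the last joint's range is limited). The gripper opens to 85 mm and grips with 20 to 120 N. Pads are 22 mm wide; open, the fingers measure 114 mm over their backs; the gripper's body (76 mm by 85 mm) begins 54 mm behind the grasp point. The pads swing forward as they close: fully open they stand 13 mm farther back than shut.
Start: joints at [-1.339, 0.527, 1.433, -0, 1.181, -0.178], TCP at [0.25, -0.573, 0.405] pointing down, gripper open.
Joint ranges: [-3.08, 3.08], [-0.75, 2.2], [0.22, 2.44], [-1.43, 4.57], [0, 2.65], [-2.85, 2.85]. Speed limits (rad/s): [2.79, 2.79, 3.14, 3.14, 3.14, 3.14].

INTERFACE

Orientations are given as a unit quaternion [x, y, z, w].
In Python, from station import sense, snapshot, sign_off, tip_extent gives the robot as it stands. The module is installed in compiled form; this text tells all that it offers.
- The arm moves only by the tool servo_tool, never from a script. Its argument "rows" is a list of rows, each a list of 3 entries, a list of its own where there are three numbers: the shift along the tool's x, y, z in mm, then the turn about the tool's z in degrees, then the opening, from -1 (shut) to 1 (fully open), so that 0 is half open. A call has 1 to 8 rows; each row is the pose to reach, as a shift and turn from the pose measured when the call began, along the tool's axes at that moment; what a row does not reach only later rows make up. A row lasts 1/10 s, in which the tool goes at most 50 mm and 8.59 degrees, less where a joint would pass 70% of its speed; a pose out of reach is approached as far as the arm can. A call with a gripper value outside its range is refused whole. The fingers move at their own pace and stop on an object; "force" is the grip in N (left out, the last holds). Time passes only in rows, so rows that repeat a pose let the fingers close. It gives the time, the measured TCP pose, the force and the opening at its end, in the units of the state.
- sense(): the state, without advancing time (a new reading comes with each control period).
- snapshot(name): name is "side" or "top"; returns a dict with "image" (420x560x3 uint8, blue, green, red), "z_map" (420x560 float32, m along the optical axis (not along the pixel's ray), 0 where there is no reading), "vertical_fov" (degrees; the focal length in pixels is half the picture's height over the tangent of half this angle, whatever the lens; pixels are square), "cx", "cy" (the principal point, pixels), "k1" (the pictures are not rectified: a ray, as slopes to the right and down, at radius r is drawn at 1 + k1 r^2 times it, then the intrinsics apply), "cam_to_world" (4x4, takes a point from camera to world coordinates). Camera axes: x right, y down, z forward; pixel columns grow to the right and rows downward; lengths in m; the calibration is good to about 2 mm. A picture is of the moment at which its call begins.
- sign_off(): hands the job in, once; it reports no verdict.
The state is a dict: "t": time; "q": joint angles; "qd": joint speeds; "tau": joint torques, N m; "tcp_pos": TCP position; "tool_rot": TCP orientation; "force": force on the tool from outside, world axes, zero at the start; "ft_torque": the same for the moment, N m; "finger_gap": opening from 0.0 (shut) to 1.0 (fully open).
Only numpy, scipy, OpenCV 4.12 (cv2) and the standard library are available. Lean on these libraries where they do the work, as an engineer would, in place of code of your own. Each camera call takes 0.05 s, during which the arm holds its last target. There are 200 camera calls.

TASK

Move the four bottles from the grey tray into the blue tray in reverse order along the row, counted from the green ends: the bottle nearest the green end of the grey tray goes into the well farthest from the green end of the blue tray, the next one beside it, and so on, until the one farthest from the green end of the grey tray stands nearest the green end of the blue tray. Set each bottle down upright on the floor of its own well, without dropping it or tipping any bottle over, and let go.

Things in the scene. Friction and masses are not known exactly. Their poses are not given: they have to be found in the camera images.
- grey_tray: Grey tray, fixed, 92 x 360 mm plus a 20 mm green end block, with an 18 mm high ledge along its front (-x) side that carries coloured tags. Four wells along its y axis, centred at x = 0, y = 132, 44, -44, -132 mm, each 84 x 84 mm; floor 6 mm, 4 mm thick walls to 28 mm above the origin (centre of underside, on the worktop). A green block marks the +y end (left as the robot sees it).
- blue_tray: Blue tray, fixed, empty at the start, 92 x 360 mm plus a 20 mm green end block; in front of or behind the grey tray, roughly parallel. Four wells along its y axis, centred at x = 0, y = 132, 44, -44, -132 mm, each 84 x 84 mm; floor 6 mm, 4 mm thick walls to 28 mm above the origin (centre of underside, on the worktop). A green block marks the +y end (left as the robot sees it).
- red_bottle: White round bottle with a red cap; cap 48 mm wide from 105 to 122 mm up; body 61 mm in diameter up to about 95 mm; 122 mm tall. Origin at the centre of its underside, z up. Closed and rigid; starts standing in one of the four wells of the grey tray.
- blue_bottle: White round bottle with a blue cap, the tallest; cap 48 mm wide from 126 to 147 mm up; body 68 mm in diameter up to about 115 mm; 147 mm tall. Origin at the centre of its underside, z up. Closed and rigid; starts standing in one of the four wells of the grey tray.
- white_bottle: All-white round bottle with a white cap; cap 48 mm wide from 105 to 122 mm up; body 61 mm in diameter up to about 95 mm; 122 mm tall. Origin at the centre of its underside, z up. Closed and rigid; starts standing in one of the four wells of the grey tray.
- cream_bottle: Cream (pale beige) round bottle with a whitish cap; cap 48 mm wide from 105 to 122 mm up; body 61 mm in diameter up to about 95 mm; 122 mm tall. Origin at the centre of its underside, z up. Closed and rigid; starts standing in one of the four wells of the grey tray.
- red_tag: Red tag, fixed on the front ledge of the grey tray, 14 x 44 x 4 mm, directly in front of the well in which the red-capped bottle starts (54 mm towards the tray's -x from that well's centre, at the same tray y); it stays there as a record. Origin at the centre of its underside.
- blue_tag: Blue tag, fixed on the front ledge of the grey tray, 14 x 44 x 4 mm, directly in front of the well in which the blue-capped bottle starts (54 mm towards the tray's -x from that well's centre, at the same tray y); it stays there as a record. Origin at the centre of its underside.
- white_tag: White tag, fixed on the front ledge of the grey tray, 14 x 44 x 4 mm, directly in front of the well in which the all-white bottle starts (54 mm towards the tray's -x from that well's centre, at the same tray y); it stays there as a record. Origin at the centre of its underside.
- yellow_tag: Yellow tag, fixed on the front ledge of the grey tray, 14 x 44 x 4 mm, directly in front of the well in which the cream bottle starts (54 mm towards the tray's -x from that well's centre, at the same tray y); it stays there as a record. Origin at the centre of its underside.

How it is judged:
At the end, for the whole second after the job is handed in: Each bottle stands in the blue-tray well that mirrors its starting well (start at grey-tray y, end at blue-tray -y), within 15 mm of the well centre along tray x and y, underside less than 12 mm above the tray origin, upright within 0.1 rad, at rest and released (((y of red_tag in the frame of grey_tray between 0.102 and 0.162 m and y of red_bottle in the frame of blue_tray between -0.147 and -0.117 m) or (y of red_tag in the frame of grey_tray between 0.014 and 0.074 m and y of red_bottle in the frame of blue_tray between -0.059 and -0.029 m) or (y of red_tag in the frame of grey_tray between -0.074 and -0.014 m and y of red_bottle in the frame of blue_tray between 0.029 and 0.059 m) or (y of red_tag in the frame of grey_tray between -0.162 and -0.102 m and y of red_bottle in the frame of blue_tray between 0.117 and 0.147 m)) and x of red_bottle in the frame of blue_tray between -0.015 and 0.015 m and z of each of red_bottle, blue_bottle, white_bottle, cream_bottle in the frame of blue_tray below 0.012 m and angle between each of red_bottle, blue_bottle, white_bottle, cream_bottle's own z axis and vertical below 0.1 rad and linear speed of each of red_bottle, blue_bottle, white_bottle, cream_bottle below 0.03 m/s and contact force between each of red_bottle, blue_bottle, white_bottle, cream_bottle and the fingers below 0.2 N and ((y of blue_tag in the frame of grey_tray between 0.102 and 0.162 m and y of blue_bottle in the frame of blue_tray between -0.147 and -0.117 m) or (y of blue_tag in the frame of grey_tray between 0.014 and 0.074 m and y of blue_bottle in the frame of blue_tray between -0.059 and -0.029 m) or (y of blue_tag in the frame of grey_tray between -0.074 and -0.014 m and y of blue_bottle in the frame of blue_tray between 0.029 and 0.059 m) or (y of blue_tag in the frame of grey_tray between -0.162 and -0.102 m and y of blue_bottle in the frame of blue_tray between 0.117 and 0.147 m)) and x of blue_bottle in the frame of blue_tray between -0.015 and 0.015 m and ((y of white_tag in the frame of grey_tray between 0.102 and 0.162 m and y of white_bottle in the frame of blue_tray between -0.147 and -0.117 m) or (y of white_tag in the frame of grey_tray between 0.014 and 0.074 m and y of white_bottle in the frame of blue_tray between -0.059 and -0.029 m) or (y of white_tag in the frame of grey_tray between -0.074 and -0.014 m and y of white_bottle in the frame of blue_tray between 0.029 and 0.059 m) or (y of white_tag in the frame of grey_tray between -0.162 and -0.102 m and y of white_bottle in the frame of blue_tray between 0.117 and 0.147 m)) and x of white_bottle in the frame of blue_tray between -0.015 and 0.015 m and ((y of yellow_tag in the frame of grey_tray between 0.102 and 0.162 m and y of cream_bottle in the frame of blue_tray between -0.147 and -0.117 m) or (y of yellow_tag in the frame of grey_tray between 0.014 and 0.074 m and y of cream_bottle in the frame of blue_tray between -0.059 and -0.029 m) or (y of yellow_tag in the frame of grey_tray between -0.074 and -0.014 m and y of cream_bottle in the frame of blue_tray between 0.029 and 0.059 m) or (y of yellow_tag in the frame of grey_tray between -0.162 and -0.102 m and y of cream_bottle in the frame of blue_tray between 0.117 and 0.147 m)) and x of cream_bottle in the frame of blue_tray between -0.015 and 0.015 m); the robot touches nothing.
It fails at once if a bottle is tipped over (more than 35 degrees) (angle between any of red_bottle, blue_bottle, white_bottle, cream_bottle's own z axis and vertical above 0.61 rad).
It fails at once if a bottle is dropped (faster than 0.8 m/s within 40 mm of the worktop) ((height (world z) of red_bottle below 0.04 m and linear speed of red_bottle above 0.8 m/s) or (height (world z) of blue_bottle below 0.04 m and linear speed of blue_bottle above 0.8 m/s) or (height (world z) of white_bottle below 0.04 m and linear speed of white_bottle above 0.8 m/s) or (height (world z) of cream_bottle below 0.04 m and linear speed of cream_bottle above 0.8 m/s)).
It also fails if it takes over 83 s, if anything falls off the work surface, if the arm or the gripper's body presses on something with over 40 N, if the wrist force passes 120 N, or if a joint passes its speed limit or range.

## Working session

There is one attempt and no reset: what is moved stays moved. The work goes in short steps, Python scripts to look and compute and a tool call to move; the robot and the scene stay as the last step left them, time stands still between calls to the robot, and variables do not carry over. Pictures are saved under pics/ and viewed, about 12 in all and at most 16, crops included, and the job is handed in when it is done.

Besides the shell and the picture viewer there is one more tool, called after "Emit:" by a JSON object that holds its "method" and its "body". servo_tool: Moves the arm, as the interface text tells. Its arguments: {"type":"object","properties":{"rows":{"type":"array"},"force":{"type":"number"}},"required":["rows"]}

```bash
mkdir -p pics; cat > h.py <<'E'
import numpy as np, cv2
from station import sense, snapshot
def pts(s):
    h,w=s["z_map"].shape; f=h/2/np.tan(np.radians(s["vertical_fov"])/2)
    K=np.array([[f,0,s["cx"]],[0,f,s["cy"]],[0,0,1.]])
    u,v=np.meshgrid(np.arange(w),np.arange(h))
    p=cv2.undistortPoints(np.stack([u,v],-1).reshape(-1,1,2).astype(float),K,np.array([s["k1"],0,0,0.])).reshape(h,w,2)
    z=s["z_map"]; P=np.stack([p[...,0]*z,p[...,1]*z,z],-1)
    M=np.array(s["cam_to_world"]); W=P@M[:3,:3].T+M[:3,3]; W[z==0]=np.nan
    return W
E
python3 - <<'E'
from h import *
print(sense())
for n in("top","side"):
    s=snapshot(n); cv2.imwrite(f"pics/{n}0.png",s["image"]); np.savez(n+"0",im=s["image"],W=pts(s))
    print(n,s["vertical_fov"],s["k1"],np.round(s["cam_to_world"],3).tolist())
E
```

```text
{'t': 0.0, 'q': array([-1.33852206e+00,  5.28495221e-01,  1.43392763e+00, -2.80161691e-05,
        1.18140034e+00, -1.78524724e-01]), 'qd': array([-0.00140286, -0.00015167, -0.0004343 ,  0.0012259 , -0.00052334,
        0.00049696]), 'tau': array([-1.47523201e-04, -4.42351913e+01, -1.78025579e+01, -2.49534687e-04,
        8.47206888e-03,  1.40788902e-05]), 'tcp_pos': array([ 0.24951645, -0.57264967,  0.40370729]), 'tool_rot': array([ 9.78977885e-01,  2.03963369e-01, -4.29178947e-05, -1.11452187e-03]), 'force': array([-0.45962911, -0.06694293, -0.30903856]), 'ft_torque': array([ 0.01819316,  0.01433386, -0.00647324]), 'finger_gap': 1.0025117348339523}
top 49.996536530439634 -0.007527867615181314 [[-0.025, -0.993, 0.114, 0.413], [-0.999, 0.022, -0.03, -0.027], [0.027, -0.114, -0.993, 0.96], [0.0, 0.0, 0.0, 1.0]]
side 56.88604636673678 -0.10502786373331095 [[0.988, -0.07, 0.14, 0.413], [-0.156, -0.555, 0.817, -0.744], [0.021, -0.829, -0.559, 0.525], [0.0, 0.0, 0.0, 1.0]]
```

View pics/top0.png

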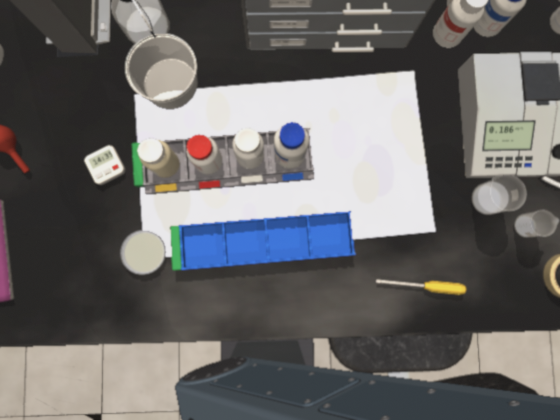

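View pics/side0.png

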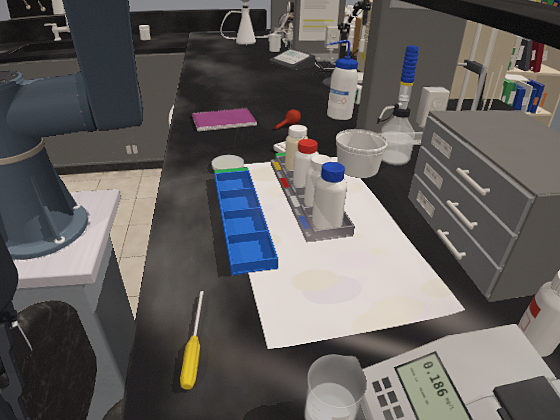

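The top view shows cream (152,150), red (200,147), white (248,143) and blue (291,135), counted from the grey tray's green end at (138,164). The blue tray is in front, with its green end at (177,247). A beaker stands at (162,72), behind the cream bottle.

```bash
python3 - <<'E'
from h import *
d=np.load("top0.npz"); im,W=d["im"],d["W"]
hsv=cv2.cvtColor(im,cv2.COLOR_BGR2HSV)
Z=W[...,2]; uu,vv=np.meshgrid(np.arange(560),np.arange(420))
print("paper z",np.nanmedian(Z[100:200,350:400]))
roi=lambda a,b,c,e:(uu>=a)&(uu<b)&(vv>=c)&(vv<e)
for n,(u,v),h in(("cream",(152,150),.128),("red",(200,147),.128),("white",(248,143),.128),("blue",(291,135),.153)):
    m=roi(u-22,u+22,v-22,v+22)&(abs(Z-h)<.006)
    p=W[m]; (c,r)=cv2.minEnclosingCircle(p[:,:2].astype(np.float32))
    print(n,m.sum(),np.round(np.r_[np.array(c),r,np.median(p[:,2])],4), "mean",np.round(p[:,:2].mean(0),4))
def rect(n,m,lo,hi):
    m=m&(Z>lo)&(Z<hi); m=cv2.morphologyEx(m.astype(np.uint8),cv2.MORPH_OPEN,np.ones((2,2)))>0
    k,l,st,_=cv2.connectedComponentsWithStats(m.astype(np.uint8)); m=l==1+np.argmax(st[1:,4])
    p=W[m]; c,s,a=cv2.minAreaRect(p[:,:2].astype(np.float32)); print(n,m.sum(),"c",np.round(c,4),"size",np.round(s,4),"ang",round(a,2),"z",np.round(np.median(p[:,2]),4)); return p
H,S,V=hsv[...,0],hsv[...,1],hsv[...,2]
bl=(H>100)&(H<130)&(S>120)&roi(160,370,200,285)
rect("bluetray",bl,-.01,.06); rect("bluerim",bl,.02,.036)
gr=(H>45)&(H<85)&(S>100)
rect("greenB",gr&roi(160,190,215,285),-.01,.06); rect("greenG",gr&roi(120,155,130,200),-.01,.06)
for n,(u,v) in(("yt",(166,188)),("rt",(209,185)),("wt",(251,180)),("bt",(292,177))):
    m=roi(u-14,u+14,v-7,v+7)&(Z>.018)&(Z<.028)&((S>110)|((V>150)&(S<60)))
    rect(n,m,0,.05)
for n,(u,v) in(("beaker",(162,72)),("disc",(143,253)),("timer",(104,165))):
    m=roi(u-35,u+35,v-35,v+35)&(Z>.02); p=W[m]; print(n,np.round(p.min(0),3),np.round(p.max(0),3))
s=sense(); print(s["tool_rot"])
E
```

```text
paper z 0.0012607207369135787
cream 491 [0.6255 0.1965 0.024  0.1272] mean [0.6251 0.1959]
red 481 [0.6311 0.1051 0.0238 0.1271] mean [0.6306 0.1046]
white 475 [0.6418 0.0163 0.0238 0.1276] mean [0.6414 0.0162]
blue 519 [ 0.6444 -0.0682  0.0242  0.1526] mean [ 0.6434 -0.068 ]
bluetray 7527 c [nan nan] size [0. 0.] ang 0.0 z nan
bluerim 230 c [nan nan] size [0. 0.] ang 0.0 z nan
greenB 345 c [0.443 0.168] size [0.0876 0.012 ] ang 12.58 z nan
greenG 331 c [0.62   0.2534] size [0.09   0.0265] ang 6.75 z nan
yt 145 c [0.5705 0.1898] size [0.015  0.0424] ang 3.4 z 0.0214
rt 130 c [0.576 0.099] size [0.0132 0.0421] ang 2.49 z 0.0217
wt 140 c [0.5846 0.0101] size [0.0138 0.0442] ang 4.62 z nan
bt 127 c [ 0.5883 -0.077 ] size [0.0127 0.041 ] ang 4.96 z 0.0216
beaker [0.734 0.116 0.02 ] [0.905 0.275 0.14 ]
disc [0.4   0.166 0.02 ] [0.49  0.271 0.032]
timer [0.575 0.219 0.02 ] [0.667 0.347 0.129]
[ 9.78978044e-01  2.03963374e-01 -2.73968719e-05 -9.64502824e-04]
```

```bash
cat >> h.py <<'E'
def cast(s,m,z0):
    h,w=m.shape; f=h/2/np.tan(np.radians(s["vertical_fov"])/2)
    K=np.array([[f,0,s["cx"]],[0,f,s["cy"]],[0,0,1.]])
    v,u=np.nonzero(m)
    p=cv2.undistortPoints(np.stack([u,v],-1).reshape(-1,1,2).astype(float),K,np.array([s["k1"],0,0,0.])).reshape(-1,2)
    M=np.array(s["cam_to_world"]); d=np.c_[p,np.ones(len(p))]@M[:3,:3].T
    t=(z0-M[2,3])/d[:,2]; return (M[:3,3]+d*t[:,None])[:,:2]
E
python3 - <<'E'
from h import *
s=snapshot("top"); im=s["image"]; W=pts(s); Z=W[...,2]
H,S,V=cv2.split(cv2.cvtColor(im,cv2.COLOR_BGR2HSV))
uu,vv=np.meshgrid(np.arange(560),np.arange(420)); R=(uu>160)&(uu<370)&(vv>200)&(vv<285)
bl=(H>100)&(H<130)&(S>120)&R; gr=(H>45)&(H<85)&(S>90)&R
for n,m in(("blue",bl),("all",bl|gr),("green",gr)):
    m=cv2.morphologyEx(m.astype(np.uint8),cv2.MORPH_OPEN,np.ones((3,3)))
    c,sz,a=cv2.minAreaRect(cast(s,m,.028).astype(np.float32)); print(n,np.round(c,4),np.round(sz,4),round(a,2))
p=W[bl&~np.isnan(Z)]; print("blue z pct",np.percentile(p[:,2],[1,5,25,50,75,95,99]).round(4),len(p))
rim=p[(p[:,2]>.022)&(p[:,2]<.036)]; c,sz,a=cv2.minAreaRect(rim[:,:2].astype(np.float32)); print("rim",c,sz,a,len(rim))
p=W[gr&~np.isnan(Z)]; print("green z",np.nanmedian(p[:,2]))
G=(H>45)&(H<85)&(S>90)&(uu>120)&(uu<155)&(vv>130)&(vv<200)
print("greenG z",np.nanmedian(Z[G]),[np.round(x,4) for x in cv2.minAreaRect(cast(s,G,.028).astype(np.float32))])
# bare beaker (top rim) by depth
for b in (roi for roi in [((uu>120)&(uu<205)&(vv>30)&(vv<112))]):
    q=W[b&(Z>.06)]; print("beaker",np.nanpercentile(q,[2,98],axis=0).round(3))
E
```

```text
blue [ 0.455  -0.0179] [0.0911 0.3564] 3.45
all [ 0.4544 -0.0078] [0.0911 0.3767] 3.45
green [0.4437 0.1697] [0.0882 0.0183] 0.19
blue z pct [0.0008 0.0031 0.005  0.0063 0.008  0.028  0.03  ] 7539
rim (0.4556351602077484, -0.016777008771896362) (0.09006214141845703, 0.3578289747238159) 3.487373113632202 982
green z 0.027441455880529153
greenG z 0.027425474323234056 [array([0.6218, 0.2509]), array([0.0947, 0.0195]), np.float64(4.4946)]
beaker [[0.736 0.119 0.061]
 [0.891 0.255 0.095]]
```

Emit:
{"method": "servo_tool", "body": {"rows": [[[36,-31,0],-8,1],[[72,-62,0],-16,1],[[108,-93,0],-24,1],[[144,-124,0],-32,1],[[180,-155,0],-40,1],[[216,-186,0],-48,1],[[252,-217,0],-56,1],[[288,-248,0],-64,1]], "force": 60}}

```text
t: 0.95
tcp_pos: [0.415, -0.2286, 0.4044]
tool_rot: [0.72, 0.694, 0.0, -0.001]
force: [0.6, 0.0, -0.0]
finger_gap: 0.999
```

```bash
cat > go.py <<'E'
import sys, numpy as np
from scipy.spatial.transform import Rotation as Ro
from station import sense
s=sense(); R=Ro.from_quat(s["tool_rot"]).as_matrix(); p=s["tcp_pos"]
print("t",round(s["t"],2),"p",np.round(p,4),"jaw ang",round(np.degrees(np.arctan2(R[1,1],R[0,1])),2),"tilt",round(np.degrees(np.arccos(-R[2,2])),2),"gap",round(s["finger_gap"],3),"F",np.round(s["force"],1),"q",np.round(s["q"],2))
for a in sys.argv[1:]:
    t=np.array([float(x) for x in a.split(",")]); print(a,"-> tool mm",np.round(R.T@(t-p)*1e3,1), "turn",round(np.degrees(np.arctan2(R[1,1],R[0,1]))-3.6,2))
E
python3 go.py .6253,.1962,.404 .6253,.1962,.27
```

```text
t 0.95 p [ 0.415  -0.2286  0.4044] jaw ang -2.16 tilt 0.1 gap 0.999 F [ 0.6  0.  -0. ] q [-0.74  0.33  1.8   0.    1.02 -0.7 ]
.6253,.1962,.404 -> tool mm [432.4 194.2   1.1] turn -5.76
.6253,.1962,.27 -> tool mm [432.2 194.2 135.1] turn -5.76
```

Emit:
{"method": "servo_tool", "body": {"rows": [[[45,20,0],-5.8,1],[[90,40,0],-5.8,1],[[135,61,0],-5.8,1],[[180,81,0],-5.8,1],[[225,101,0],-5.8,1],[[270,121,0],-5.8,1],[[315,141,0],-5.8,1],[[360,162,0],-5.8,1]]}}

```text
t: 1.75
tcp_pos: [0.5908, 0.1272, 0.4047]
tool_rot: [0.684, 0.729, 0.0, -0.001]
force: [0.4, -1.0, 0.7]
finger_gap: 0.998
```

```bash
python3 go.py .6253,.1962,.404 .6253,.1962,.27
```

```text
t 1.75 p [0.5908 0.1272 0.4047] jaw ang 3.66 tilt 0.1 gap 0.998 F [ 0.4 -1.   0.7] q [ 0.03  0.5   1.49  0.    1.16 -0.04]
.6253,.1962,.404 -> tool mm [66.6 38.8  0.8] turn 0.06
.6253,.1962,.27 -> tool mm [ 66.4  39.  134.8] turn 0.06
```

Emit:
{"method": "servo_tool", "body": {"rows": [[[33,19,0],0,1],[[66,39,0],0,1],[[66,39,0],0,1],[[66,39,35],0,1],[[66,39,70],0,1],[[66,39,100],0,1],[[66,39,100],0,1]]}}

```text
t: 2.45
tcp_pos: [0.6232, 0.1946, 0.2999]
tool_rot: [0.684, 0.729, -0.004, -0.004]
force: [-0.9, -0.4, -1.0]
finger_gap: 1.0
```

```bash
python3 go.py .6253,.1962,.27; python3 - <<'E'
from h import *
s=snapshot("side"); im=s["image"]; cv2.imwrite("pics/s1.png",cv2.resize(im[60:290,170:430],None,fx=2.5,fy=2.5))
E
```

```text
t 2.45 p [0.6232 0.1946 0.2999] jaw ang 3.63 tilt 0.71 gap 1.0 F [-0.9 -0.4 -1. ] q [0.13 0.69 1.44 0.   1.02 0.07]
.6253,.1962,.27 -> tool mm [ 1.4  2.6 29.8] turn 0.03
```

View pics/s1.png

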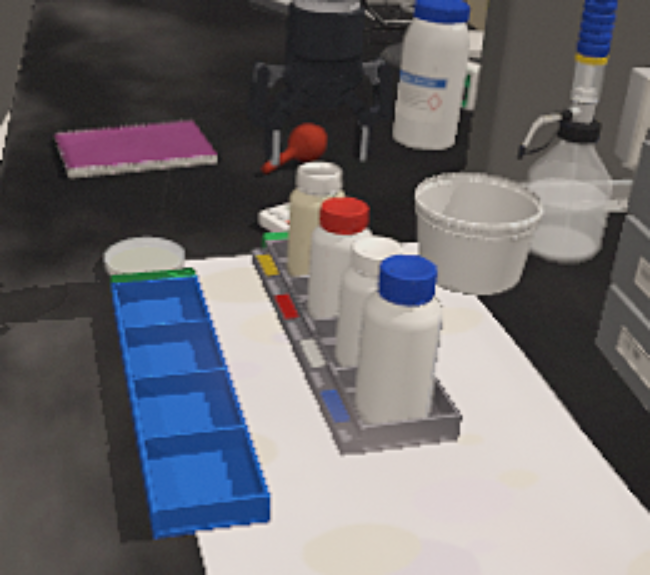

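The open fingers (crop px about 275 and 365, 150) straddle the cream cap at (320,175). All four bottles are standing. Next I lower and grip.

Emit:
{"method": "servo_tool", "body": {"rows": [[[1,2,15],0,1],[[1,2,30],0,1],[[1,2,30],0,1],[[1,2,30],0,-1],[[1,2,30],0,-1],[[1,2,30],0,-1],[[1,2,30],0,-1],[[1,2,30],0,-1]], "force": 60}}

```text
t: 3.3
tcp_pos: [0.6268, 0.1961, 0.274]
tool_rot: [0.684, 0.729, -0.001, -0.002]
force: [-0.0, -0.5, 5.5]
finger_gap: 0.532
```

```bash
python3 go.py .6253,.1962,.44
```

```text
t 3.3 p [0.6268 0.1961 0.274 ] jaw ang 3.63 tilt 0.22 gap 0.532 F [-0.  -0.5  5.5] q [0.13 0.73 1.45 0.   0.97 0.07]
.6253,.1962,.44 -> tool mm [   0.4   -2.1 -166. ] turn 0.03
```

Emit:
{"method": "servo_tool", "body": {"rows": [[[0,0,-10],0,-1],[[0,0,-30],0,-1],[[0,0,-60],0,-1],[[0,0,-95],0,-1],[[0,0,-130],0,-1],[[0,0,-165],0,-1],[[0,0,-165],0,-1],[[0,0,-165],0,-1]]}}

```text
t: 4.1
tcp_pos: [0.627, 0.196, 0.4398]
tool_rot: [0.684, 0.729, -0.001, -0.001]
force: [-0.2, -0.4, -1.2]
finger_gap: 0.529
```

```bash
python3 go.py .463,-.1489,.44; python3 - <<'E'
from h import *
s=snapshot("side"); im=s["image"]; cv2.imwrite("pics/s2.png",cv2.resize(im[20:290,170:430],None,fx=2.2,fy=2.2))
E
```

```text
t 4.1 p [0.627  0.196  0.4398] jaw ang 3.63 tilt 0.17 gap 0.529 F [-0.2 -0.4 -1.2] q [0.13 0.54 1.31 0.   1.3  0.07]
.463,-.1489,.44 -> tool mm [-333.8 -185.5   -0. ] turn 0.03
```

View pics/s2.png

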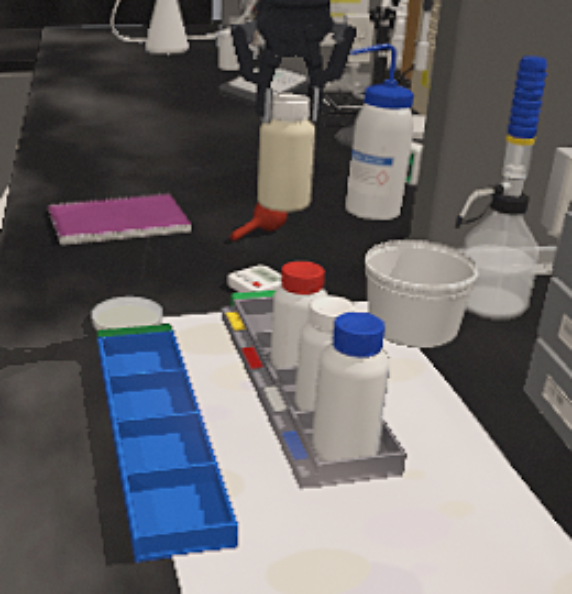

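The cream bottle is gripped and hangs upright at crop (288,165), clear of the other bottles.

Emit:
{"method": "servo_tool", "body": {"rows": [[[-20,-11,0],0,-1],[[-60,-33,0],0,-1],[[-102,-57,0],0,-1],[[-144,-80,0],0,-1],[[-186,-103,0],0,-1],[[-228,-127,0],0,-1],[[-270,-150,0],0,-1],[[-304,-169,0],0,-1]]}}

```text
t: 4.95
tcp_pos: [0.4754, -0.1197, 0.4371]
tool_rot: [0.685, 0.729, -0.003, -0.005]
force: [1.2, -0.5, -1.7]
finger_gap: 0.535
```

Emit:
{"method": "servo_tool", "body": {"rows": [[[-20,-11,0],0,-1],[[-30,-17,0],0,-1],[[-30,-17,0],0,-1],[[-30,-17,0],0,-1]]}}

```text
t: 5.35
tcp_pos: [0.4604, -0.1501, 0.4365]
tool_rot: [0.685, 0.729, -0.003, -0.006]
force: [-0.1, -0.6, -0.5]
finger_gap: 0.532
```

```bash
python3 go.py .463,-.1489,.275
```

```text
t 5.35 p [ 0.4604 -0.1501  0.4365] jaw ang 3.59 tilt 0.71 gap 0.532 F [-0.1 -0.6 -0.5] q [-0.55  0.3   1.73 -0.    1.12 -0.61]
.463,-.1489,.275 -> tool mm [  0.3   4.5 161.5] turn -0.01
```

Emit:
{"method": "servo_tool", "body": {"rows": [[[0,7,20],0,-1],[[0,7,55],0,-1],[[0,7,90],0,-1],[[0,7,120],0,-1],[[0,7,140],0,-1],[[0,7,152],0,-1],[[0,7,156],0,-1],[[0,7,156],0,-1]]}}

```text
t: 6.15
tcp_pos: [0.466, -0.148, 0.28]
tool_rot: [0.684, 0.729, -0.003, -0.006]
force: [0.9, 0.3, -0.5]
finger_gap: 0.534
```

```bash
python3 go.py .463,-.1489,.274; python3 - <<'E'
from h import *
s=snapshot("side"); im=s["image"]; cv2.imwrite("pics/s3.png",cv2.resize(im[60:300,170:430],None,fx=2.2,fy=2.2))
E
```

```text
t 6.15 p [ 0.466 -0.148  0.28 ] jaw ang 3.69 tilt 0.78 gap 0.534 F [ 0.9  0.3 -0.5] q [-0.54  0.55  1.88 -0.    0.72 -0.6 ]
.463,-.1489,.274 -> tool mm [-0.7 -3.   6. ] turn 0.09
```

View pics/s3.png

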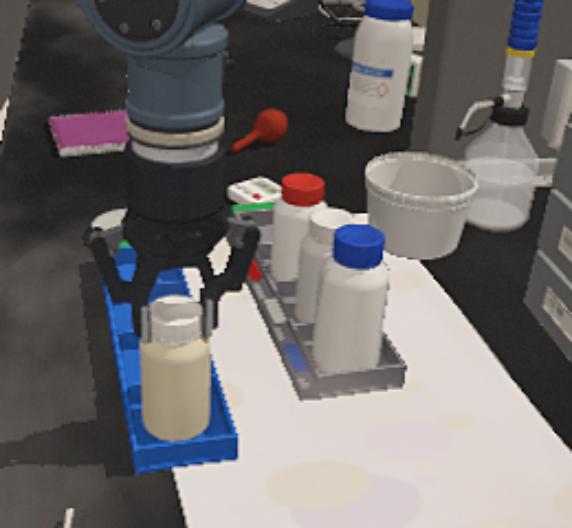

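The cream bottle is inside the end well (crop 178,400), just above the floor. I'll lower the last few millimetres and release.

Emit:
{"method": "servo_tool", "body": {"rows": [[[0,0,3],0,-1],[[0,0,6],0,-1],[[0,0,7],0,-1],[[0,0,7],0,-1]]}}

```text
t: 6.6
tcp_pos: [0.4661, -0.1484, 0.274]
tool_rot: [0.684, 0.729, -0.002, -0.005]
force: [0.3, -0.2, 2.4]
finger_gap: 0.531
```

Emit:
{"method": "servo_tool", "body": {"rows": [[[0,0,0],0,0.3],[[0,0,0],0,0.5],[[0,0,0],0,0.8],[[0,0,0],0,1],[[0,0,0],0,1],[[0,0,-10],0,1],[[0,0,-40],0,1],[[0,0,-80],0,1]]}}

```text
t: 7.4
tcp_pos: [0.4664, -0.1484, 0.354]
tool_rot: [0.684, 0.729, -0.003, -0.007]
force: [1.1, -0.3, -0.2]
finger_gap: 0.999
```

```bash
python3 go.py .6309,.1049,.37 .6309,.1049,.277
```

```text
t 7.4 p [ 0.4664 -0.1484  0.354 ] jaw ang 3.66 tilt 0.9 gap 0.999 F [ 1.1 -0.3 -0.2] q [-0.54  0.42  1.82 -0.    0.92 -0.6 ]
.6309,.1049,.37 -> tool mm [242.4 180.  -16.9] turn 0.06
.6309,.1049,.277 -> tool mm [241.8 181.3  76.1] turn 0.06
```

Emit:
{"method": "servo_tool", "body": {"rows": [[[20,15,-25],0,1],[[60,45,-40],0,1],[[100,75,-40],0,1],[[140,105,-40],0,1],[[180,135,-40],0,1],[[220,165,-40],0,1],[[242,181,-30],0,1],[[242,181,-30],0,1]]}}

```text
t: 8.2
tcp_pos: [0.6329, 0.1081, 0.3824]
tool_rot: [0.682, 0.731, -0.002, -0.008]
force: [-1.3, -0.4, -1.0]
finger_gap: 0.998
```

Emit:
{"method": "servo_tool", "body": {"rows": [[[0,0,0],0,1],[[0,0,0],0,1]]}}

```text
t: 8.4
tcp_pos: [0.6324, 0.1077, 0.3827]
tool_rot: [0.683, 0.731, -0.003, -0.008]
force: [1.1, -0.4, 0.2]
finger_gap: 0.999
```

```bash
sed -i 's/"F",/"zax",np.round(R[:2,2],4),"F",/' go.py; python3 go.py .6309,.1049,.277;python3 - <<'E'
from h import *
s=snapshot("top"); im=s["image"]; cv2.imwrite("pics/t1.png",cv2.resize(im[50:330,90:400],None,fx=2,fy=2))
E
```

```text
t 8.4 p [0.6324 0.1077 0.3827] jaw ang 3.91 tilt 0.95 gap 0.999 zax [-0.015   0.0068] F [ 1.1 -0.4  0.2] q [-0.01  0.58  1.41  0.01  1.17 -0.08]
.6309,.1049,.277 -> tool mm [-3.500e+00 -1.000e-01  1.057e+02] turn 0.31
```

View pics/t1.png

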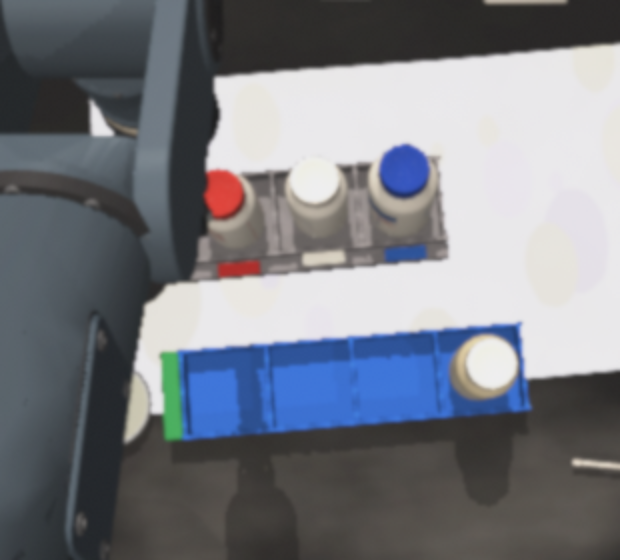

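Emit:
{"method": "servo_tool", "body": {"rows": [[[-4,2,20],0,1],[[-4,2,50],0,1],[[-4,2,80],0,1],[[-4,2,100],0,1],[[-4,2,106],0,1],[[-4,2,106],0,1],[[-4,2,106],0,1]]}}

```text
t: 9.15
tcp_pos: [0.6337, 0.1035, 0.2782]
tool_rot: [0.683, 0.73, -0.002, -0.007]
force: [-0.2, 0.3, 0.2]
finger_gap: 0.998
```

Emit:
{"method": "servo_tool", "body": {"rows": [[[0,0,0],0,-1],[[0,0,0],0,-1],[[0,0,0],0,-1],[[0,0,0],0,-1],[[0,0,0],0,-1]], "force": 60}}

```text
t: 9.65
tcp_pos: [0.634, 0.1035, 0.2799]
tool_rot: [0.683, 0.73, -0.001, -0.006]
force: [-1.5, -0.8, 5.1]
finger_gap: 0.527
```

```bash
sed -i 's/t=np.array(\[float(x) for x in a.split(",")\]);/t=np.array([float(x) for x in a.split(",")]); t[:2]-=R[:2,2]*.155;/' go.py; python3 go.py .6309,.1049,.277
```

```text
t 9.65 p [0.634  0.1035 0.2799] jaw ang 3.84 tilt 0.69 gap 0.527 zax [-0.0102  0.0063] F [-1.5 -0.8  5.1] q [-0.01  0.7   1.48  0.01  0.96 -0.08]
.6309,.1049,.277 -> tool mm [ 0.5 -1.4  2.9] turn 0.24
```

Emit:
{"method": "servo_tool", "body": {"rows": [[[0,0,-10],0,-1],[[0,0,-30],0,-1],[[0,0,-65],0,-1],[[0,0,-100],0,-1],[[0,0,-135],0,-1],[[0,0,-160],0,-1],[[0,0,-160],0,-1]]}}

```text
t: 10.35
tcp_pos: [0.6363, 0.1027, 0.4447]
tool_rot: [0.683, 0.73, 0.002, -0.002]
force: [0.7, -0.3, -3.5]
finger_gap: 0.529
```

Emit:
{"method": "servo_tool", "body": {"rows": [[[-10,-12,0],0,-1],[[-35,-42,0],0,-1],[[-61,-74,0],0,-1],[[-87,-106,0],0,-1],[[-113,-138,0],0,-1],[[-139,-169,0],0,-1],[[-152,-184,0],0,-1],[[-152,-184,0],0,-1]]}}

```text
t: 11.15
tcp_pos: [0.4596, -0.0625, 0.4419]
tool_rot: [0.684, 0.729, 0.0, -0.005]
force: [0.1, 0.7, -3.8]
finger_gap: 0.528
```

Emit:
{"method": "servo_tool", "body": {"rows": [[[0,0,0],0,-1],[[0,0,0],0,-1]]}}

```text
t: 11.35
tcp_pos: [0.4591, -0.0622, 0.4408]
tool_rot: [0.684, 0.729, -0.0, -0.007]
force: [0.8, -0.4, -2.4]
finger_gap: 0.533
```

```bash
sed -i 's/\*\.155/*.27/' go.py; python3 go.py .4577,-.0611,.28
```

```text
t 11.35 p [ 0.4591 -0.0622  0.4408] jaw ang 3.67 tilt 0.76 gap 0.533 zax [-0.0099  0.0088] F [ 0.8 -0.4 -2.4] q [-0.38  0.26  1.77  0.01  1.12 -0.44]
.4577,-.0611,.28 -> tool mm [ -2.9   2.7 160.8] turn 0.07
```

Emit:
{"method": "servo_tool", "body": {"rows": [[[-2,2,20],0,-1],[[-2,2,55],0,-1],[[-2,2,90],0,-1],[[-2,2,120],0,-1],[[-2,2,140],0,-1],[[-2,2,152],0,-1],[[-2,2,155],0,-1],[[-2,2,155],0,-1]]}}

```text
t: 12.15
tcp_pos: [0.4602, -0.0623, 0.2853]
tool_rot: [0.684, 0.73, -0.0, -0.007]
force: [0.6, 0.1, -3.1]
finger_gap: 0.528
```

```bash
python3 go.py .4577,-.0611,.28; python3 - <<'E'
from h import *
s=snapshot("side"); im=s["image"]; cv2.imwrite("pics/s4.png",cv2.resize(im[60:300,170:430],None,fx=2.2,fy=2.2))
E
```

```text
t 12.15 p [ 0.4602 -0.0623  0.2853] jaw ang 3.73 tilt 0.81 gap 0.528 zax [-0.0107  0.0092] F [ 0.6  0.1 -3.1] q [-0.38  0.52  1.93  0.01  0.7  -0.45]
.4577,-.0611,.28 -> tool mm [-1.4  0.4  5.3] turn 0.13
```

View pics/s4.png

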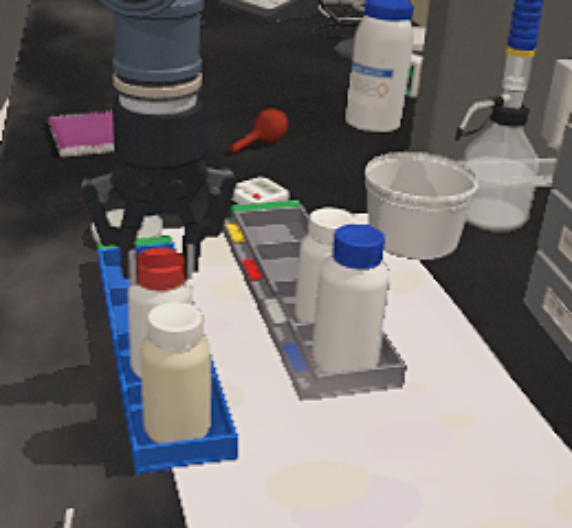

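The red bottle (crop 160,310) is held in the third well, behind the upright cream bottle. I'll lower it and release.

Emit:
{"method": "servo_tool", "body": {"rows": [[[0,0,3],0,-1],[[0,0,6],0,-1],[[0,0,7],0,-1],[[0,0,7],0,-1]]}}

```text
t: 12.6
tcp_pos: [0.4605, -0.0624, 0.2799]
tool_rot: [0.684, 0.73, 0.0, -0.005]
force: [-0.5, 0.6, 3.5]
finger_gap: 0.528
```

Emit:
{"method": "servo_tool", "body": {"rows": [[[0,0,0],0,0.3],[[0,0,0],0,0.5],[[0,0,0],0,0.8],[[0,0,0],0,1],[[0,0,0],0,1],[[0,0,-10],0,1],[[0,0,-40],0,1],[[0,0,-80],0,1]]}}

```text
t: 13.4
tcp_pos: [0.4606, -0.0629, 0.3599]
tool_rot: [0.684, 0.73, -0.001, -0.008]
force: [1.3, -0.1, 0.4]
finger_gap: 1.006
```

```bash
sed -i 's/\*\.27;/*.155;/' go.py; python3 go.py .6416,.0162,.39
```

```text
t 13.4 p [ 0.4606 -0.0629  0.3599] jaw ang 3.71 tilt 0.88 gap 1.006 zax [-0.0118  0.0097] F [ 1.3 -0.1  0.4] q [-0.38  0.39  1.87  0.01  0.9  -0.45]
.6416,.0162,.39 -> tool mm [ 66.  187.2 -31.5] turn 0.11
```

Emit:
{"method": "servo_tool", "body": {"rows": [[[7,20,-25],0,1],[[20,57,-31],0,1],[[34,95,-31],0,1],[[47,133,-31],0,1],[[60,170,-31],0,1],[[66,187,-31],0,1],[[66,187,-31],0,1],[[66,187,-31],0,1]]}}

```text
t: 14.2
tcp_pos: [0.6427, 0.0149, 0.3895]
tool_rot: [0.684, 0.73, -0.001, -0.008]
force: [0.6, 0.4, -0.4]
finger_gap: 0.997
```

Emit:
{"method": "servo_tool", "body": {"rows": [[[0,0,0],0,1],[[0,0,0],0,1]]}}

```text
t: 14.4
tcp_pos: [0.6417, 0.0144, 0.3897]
tool_rot: [0.684, 0.729, -0.001, -0.009]
force: [0.9, 0.3, 0.1]
finger_gap: 1.002
```

```bash
python3 go.py .6416,.0162,.278
```

```text
t 14.4 p [0.6417 0.0144 0.3897] jaw ang 3.69 tilt 1.0 gap 1.002 zax [-0.0145  0.0096] F [0.9 0.3 0.1] q [-0.15  0.57  1.4   0.01  1.19 -0.22]
.6416,.0162,.278 -> tool mm [ -1.    3.8 111.7] turn 0.09
```

Emit:
{"method": "servo_tool", "body": {"rows": [[[-1,4,20],0,1],[[-1,4,50],0,1],[[-1,4,80],0,1],[[-1,4,103],0,1],[[-1,4,111],0,1],[[-1,4,111],0,1],[[-1,4,111],0,1]]}}

```text
t: 15.1
tcp_pos: [0.6445, 0.0144, 0.2799]
tool_rot: [0.684, 0.729, -0.001, -0.008]
force: [-0.2, -0.3, 0.2]
finger_gap: 0.997
```

Emit:
{"method": "servo_tool", "body": {"rows": [[[0,0,0],0,-1],[[0,0,0],0,-1],[[0,0,0],0,-1],[[0,0,0],0,-1],[[0,0,0],0,-1]], "force": 60}}

```text
t: 15.6
tcp_pos: [0.6449, 0.0145, 0.2817]
tool_rot: [0.684, 0.729, -0.0, -0.007]
force: [-0.3, -0.5, 5.7]
finger_gap: 0.522
```

```bash
python3 go.py .6416,.0162,.278 .4523,.0267,.28
```

```text
t 15.6 p [0.6449 0.0145 0.2817] jaw ang 3.68 tilt 0.76 gap 0.522 zax [-0.01    0.0089] F [-0.3 -0.5  5.7] q [-0.15  0.7   1.48  0.01  0.97 -0.22]
.6416,.0162,.278 -> tool mm [ 0.4 -1.7  3.7] turn 0.08
.4523,.0267,.28 -> tool mm [  23.1 -190.     3.7] turn 0.08
```

Emit:
{"method": "servo_tool", "body": {"rows": [[[0,0,-10],0,-1],[[0,0,-30],0,-1],[[0,0,-65],0,-1],[[0,0,-100],0,-1],[[0,0,-135],0,-1],[[0,0,-160],0,-1],[[0,0,-160],0,-1]]}}

```text
t: 16.3
tcp_pos: [0.6473, 0.013, 0.4467]
tool_rot: [0.684, 0.73, 0.003, -0.003]
force: [0.2, 0.1, -1.4]
finger_gap: 0.525
```

Emit:
{"method": "servo_tool", "body": {"rows": [[[2,-15,0],0,-1],[[6,-50,0],0,-1],[[11,-86,0],0,-1],[[15,-122,0],0,-1],[[20,-158,0],0,-1],[[23,-182,0],0,-1],[[24,-190,0],0,-1],[[24,-190,0],0,-1]]}}

```text
t: 17.1
tcp_pos: [0.4553, 0.0249, 0.4461]
tool_rot: [0.684, 0.729, 0.002, -0.003]
force: [1.0, -0.5, -2.4]
finger_gap: 0.526
```

Emit:
{"method": "servo_tool", "body": {"rows": [[[0,0,0],0,-1],[[0,0,0],0,-1]]}}

```text
t: 17.3
tcp_pos: [0.4566, 0.0247, 0.446]
tool_rot: [0.684, 0.729, 0.003, -0.003]
force: [0.3, 0.0, -2.7]
finger_gap: 0.527
```

```bash
python3 go.py .4523,.0267,.282
```

```text
t 17.3 p [0.4566 0.0247 0.446 ] jaw ang 3.68 tilt 0.44 gap 0.527 zax [-0.0006  0.0076] F [ 0.3  0.  -2.7] q [-0.19  0.24  1.78  0.01  1.12 -0.26]
.4523,.0267,.282 -> tool mm [-1.00e-01 -4.10e+00  1.64e+02] turn 0.08
```

Emit:
{"method": "servo_tool", "body": {"rows": [[[0,-5,20],0,-1],[[0,-5,55],0,-1],[[0,-5,90],0,-1],[[0,-5,120],0,-1],[[0,-5,142],0,-1],[[0,-5,155],0,-1],[[0,-5,159],0,-1],[[0,-5,159],0,-1]]}}

```text
t: 18.1
tcp_pos: [0.4524, 0.0253, 0.2863]
tool_rot: [0.684, 0.729, 0.002, -0.003]
force: [-0.1, -1.1, -1.8]
finger_gap: 0.524
```

Emit:
{"method": "servo_tool", "body": {"rows": [[[0,0,0],0,-1]]}}

```text
t: 18.2
tcp_pos: [0.4531, 0.0252, 0.2868]
tool_rot: [0.684, 0.729, 0.003, -0.002]
force: [0.5, -0.1, -1.7]
finger_gap: 0.525
```

```bash
python3 go.py .4523,.0267,.282; python3 - <<'E'
from h import *
s=snapshot("side"); im=s["image"]; cv2.imwrite("pics/s5.png",cv2.resize(im[60:300,170:430],None,fx=2.2,fy=2.2))
E
```

```text
t 18.2 p [0.4531 0.0252 0.2868] jaw ang 3.68 tilt 0.43 gap 0.525 zax [0.0004 0.0075] F [ 0.5 -0.1 -1.7] q [-0.19  0.51  1.96  0.01  0.67 -0.27]
.4523,.0267,.282 -> tool mm [ 0.3 -0.9  4.8] turn 0.08
```

View pics/s5.png

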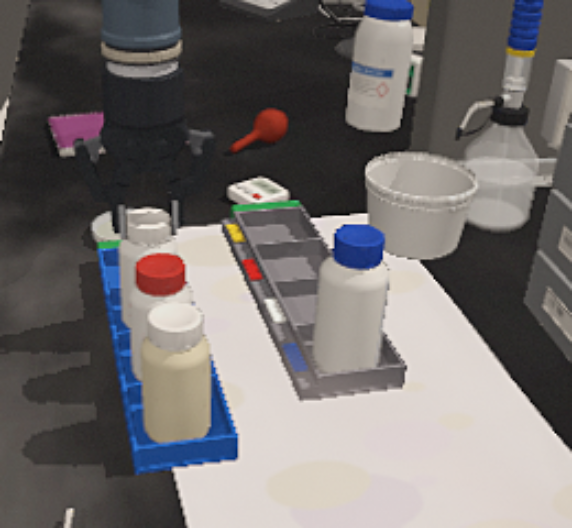

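The white bottle (crop 148,260) is held in the second well. Cream and red are standing, and blue is still in the grey tray.

Emit:
{"method": "servo_tool", "body": {"rows": [[[0,0,3],0,-1],[[0,0,6],0,-1],[[0,0,7],0,-1],[[0,0,7],0,-1]]}}

```text
t: 18.65
tcp_pos: [0.4538, 0.025, 0.2815]
tool_rot: [0.684, 0.73, 0.004, -0.001]
force: [-1.7, -1.3, 10.6]
finger_gap: 0.528
```

Emit:
{"method": "servo_tool", "body": {"rows": [[[0,0,0],0,0.3],[[0,0,0],0,0.5],[[0,0,0],0,0.8],[[0,0,0],0,1],[[0,0,0],0,1],[[0,0,-10],0,1],[[0,0,-40],0,1],[[0,0,-80],0,1]]}}

```text
t: 19.45
tcp_pos: [0.4529, 0.0245, 0.3616]
tool_rot: [0.684, 0.729, 0.002, -0.003]
force: [0.7, -0.1, -0.5]
finger_gap: 0.999
```

```bash
python3 go.py .644,-.0681,.42
```

```text
t 19.45 p [0.4529 0.0245 0.3616] jaw ang 3.69 tilt 0.41 gap 0.999 zax [-0.0005  0.0071] F [ 0.7 -0.1 -0.5] q [-0.2   0.37  1.9   0.01  0.88 -0.27]
.644,-.0681,.42 -> tool mm [-105.4  184.7  -59.2] turn 0.09
```

Emit:
{"method": "servo_tool", "body": {"rows": [[[-5,9,-40],0,1],[[-25,44,-59],0,1],[[-45,80,-59],0,1],[[-66,115,-59],0,1],[[-86,151,-59],0,1],[[-105,185,-59],0,1],[[-105,185,-59],0,1],[[-105,185,-59],0,1]]}}

```text
t: 20.25
tcp_pos: [0.6443, -0.0691, 0.4195]
tool_rot: [0.684, 0.729, 0.002, -0.003]
force: [-1.9, -1.4, -0.1]
finger_gap: 1.0
```

Emit:
{"method": "servo_tool", "body": {"rows": [[[0,0,0],0,1],[[0,0,0],0,1]]}}

```text
t: 20.45
tcp_pos: [0.6432, -0.0684, 0.4198]
tool_rot: [0.684, 0.729, 0.002, -0.004]
force: [0.0, -1.2, 0.1]
finger_gap: 1.0
```

```bash
python3 go.py .644,-.0681,.3; python3 - <<'E'
from h import *
s=snapshot("top"); W=pts(s); Z=W[...,2]
# caps in blue tray, and blue cap
im=s["image"]; cv2.imwrite("pics/t2.png",cv2.resize(im[50:330,90:400],None,fx=2,fy=2))
for n,(x,y),h in(("cream",(.463,-.149),.128),("red",(.4577,-.061),.128),("white",(.4523,.0267),.128),("blue",(.644,-.068),.153)):
    m=(abs(Z-h)<.006)&(np.hypot(W[...,0]-x,W[...,1]-y)<.035); p=W[m]
    if len(p)>20: c,r=cv2.minEnclosingCircle(p[:,:2].astype(np.float32)); print(n,len(p),np.round([*c,r,np.median(p[:,2])],4),p[:,:2].mean(0).round(4))
E
```

```text
t 20.45 p [ 0.6432 -0.0684  0.4198] jaw ang 3.69 tilt 0.49 gap 1.0 zax [-0.003   0.0081] F [ 0.  -1.2  0.1] q [-0.28  0.54  1.36  0.01  1.25 -0.35]
.644,-.0681,.3 -> tool mm [ -2.    1.5 119.8] turn 0.09
cream 349 [ 0.4633 -0.146   0.0231  0.1273] [ 0.4622 -0.1507]
```

View pics/t2.png

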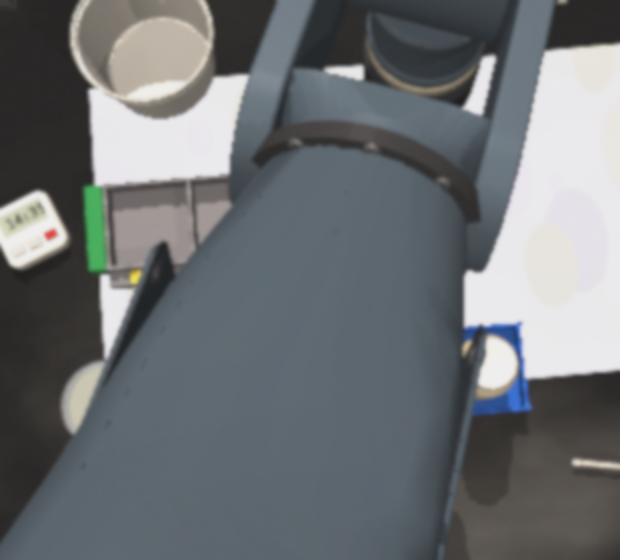

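The arm hides most of the trays in this view; only the cream cap (crop 495,362) shows, in its well. Next is the blue bottle.

Emit:
{"method": "servo_tool", "body": {"rows": [[[-2,1,20],0,1],[[-2,1,50],0,1],[[-2,1,80],0,1],[[-2,1,108],0,1],[[-2,1,117],0,1],[[-2,1,117],0,1],[[-2,1,117],0,1]]}}

```text
t: 21.2
tcp_pos: [0.6446, -0.0694, 0.3042]
tool_rot: [0.684, 0.73, 0.003, -0.003]
force: [-0.4, 0.5, 0.3]
finger_gap: 1.004
```

Emit:
{"method": "servo_tool", "body": {"rows": [[[0,0,0],0,-1],[[0,0,0],0,-1],[[0,0,0],0,-1],[[0,0,0],0,-1],[[0,0,0],0,-1]], "force": 70}}

```text
t: 21.7
tcp_pos: [0.6451, -0.0695, 0.3062]
tool_rot: [0.684, 0.73, 0.003, -0.001]
force: [-1.5, 0.5, 5.4]
finger_gap: 0.53
```

```bash
python3 go.py .644,-.0681,.303 .447,.1145,.303
```

```text
t 21.7 p [ 0.6451 -0.0695  0.3062] jaw ang 3.71 tilt 0.39 gap 0.53 zax [0.0025 0.0063] F [-1.5  0.5  5.4] q [-0.28  0.67  1.45  0.01  1.01 -0.35]
.644,-.0681,.303 -> tool mm [ 0.5 -1.4  3.2] turn 0.11
.447,.1145,.303 -> tool mm [ 195.5 -186.2    3.9] turn 0.11
```

Emit:
{"method": "servo_tool", "body": {"rows": [[[0,0,-10],0,-1],[[0,0,-30],0,-1],[[0,0,-65],0,-1],[[0,0,-100],0,-1],[[0,0,-130],0,-1],[[0,0,-150],0,-1],[[0,0,-150],0,-1]]}}

```text
t: 22.4
tcp_pos: [0.6451, -0.0706, 0.4602]
tool_rot: [0.684, 0.73, 0.005, 0.002]
force: [0.4, -0.2, -2.6]
finger_gap: 0.53
```

Emit:
{"method": "servo_tool", "body": {"rows": [[[12,-11,0],0,-1],[[42,-40,0],0,-1],[[74,-70,0],0,-1],[[106,-101,0],0,-1],[[138,-131,0],0,-1],[[170,-162,0],0,-1],[[190,-181,0],0,-1],[[196,-187,0],0,-1]]}}

```text
t: 23.2
tcp_pos: [0.4422, 0.1146, 0.4574]
tool_rot: [0.683, 0.73, 0.003, -0.0]
force: [0.8, -1.1, -4.6]
finger_gap: 0.528
```

Emit:
{"method": "servo_tool", "body": {"rows": [[[0,0,0],0,-1],[[0,0,0],0,-1],[[0,0,0],0,-1]]}}

```text
t: 23.5
tcp_pos: [0.4432, 0.114, 0.4572]
tool_rot: [0.683, 0.73, 0.003, -0.0]
force: [0.5, -0.1, -3.5]
finger_gap: 0.533
```

```bash
python3 go.py .447,.1145,.306
```

```text
t 23.5 p [0.4432 0.114  0.4572] jaw ang 3.8 tilt 0.35 gap 0.533 zax [0.0039 0.0046] F [ 0.5 -0.1 -3.5] q [ 0.01  0.23  1.77  0.01  1.14 -0.06]
.447,.1145,.306 -> tool mm [ -1.1   2.5 151.2] turn 0.2
```

Emit:
{"method": "servo_tool", "body": {"rows": [[[-1,3,20],0,-1],[[-1,3,55],0,-1],[[-1,3,85],0,-1],[[-1,3,110],0,-1],[[-1,3,130],0,-1],[[-1,3,142],0,-1],[[-1,3,146],0,-1],[[-1,3,146],0,-1]]}}

```text
t: 24.3
tcp_pos: [0.4478, 0.1133, 0.3106]
tool_rot: [0.684, 0.73, 0.003, -0.0]
force: [0.5, 0.1, -3.6]
finger_gap: 0.528
```

Emit:
{"method": "servo_tool", "body": {"rows": [[[0,0,0],0,-1]]}}

```text
t: 24.4
tcp_pos: [0.4485, 0.113, 0.3111]
tool_rot: [0.684, 0.73, 0.003, 0.0]
force: [-0.6, 0.3, -3.6]
finger_gap: 0.529
```

```bash
python3 go.py .447,.1145,.306; python3 - <<'E'
from h import *
s=snapshot("side"); im=s["image"]; cv2.imwrite("pics/s6.png",cv2.resize(im[60:300,170:430],None,fx=2.2,fy=2.2))
E
```

```text
t 24.4 p [0.4485 0.113  0.3111] jaw ang 3.7 tilt 0.38 gap 0.529 zax [0.0049 0.0045] F [-0.6  0.3 -3.6] q [ 0.    0.47  1.92  0.01  0.74 -0.07]
.447,.1145,.306 -> tool mm [ 0.9 -2.2  5.1] turn 0.1
```

View pics/s6.png

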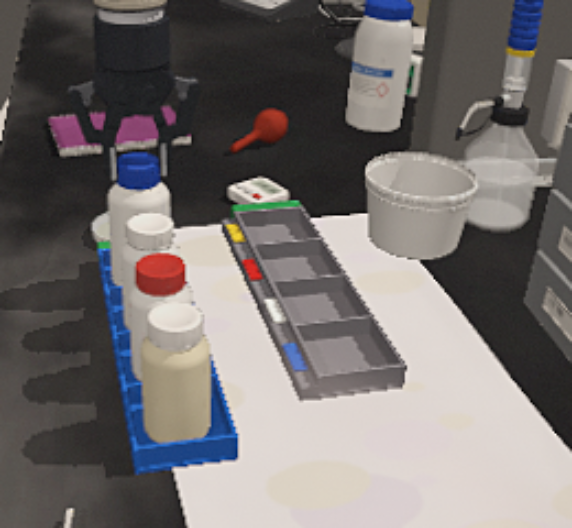

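The blue bottle (crop 140,230) is over the well next to the green end, and the other three are standing. I'll set it down, release, and retreat so the top camera can see.

Emit:
{"method": "servo_tool", "body": {"rows": [[[1,-2,2],0,-1],[[1,-2,5],0,-1],[[1,-2,6],0,-1],[[1,-2,6],0,-1]]}}

```text
t: 24.85
tcp_pos: [0.4467, 0.1139, 0.3062]
tool_rot: [0.684, 0.73, 0.004, 0.001]
force: [-1.5, -0.7, 4.7]
finger_gap: 0.532
```

Emit:
{"method": "servo_tool", "body": {"rows": [[[0,0,0],0,0.3],[[0,0,0],0,0.5],[[0,0,0],0,0.8],[[0,0,0],0,1],[[0,0,0],0,1],[[0,0,-10],0,1],[[0,0,-40],0,1],[[0,0,-80],0,1]]}}

```text
t: 25.65
tcp_pos: [0.4456, 0.1134, 0.3862]
tool_rot: [0.684, 0.73, 0.002, -0.001]
force: [0.6, 0.3, 0.2]
finger_gap: 1.0
```

Emit:
{"method": "servo_tool", "body": {"rows": [[[40,0,-40],0,1],[[80,0,-60],0,1],[[125,0,-60],0,1],[[170,0,-60],0,1],[[215,0,-60],0,1],[[260,0,-60],0,1],[[300,0,-60],0,1],[[300,0,-60],0,1]]}}

```text
t: 26.45
tcp_pos: [0.425, 0.4166, 0.448]
tool_rot: [0.682, 0.731, 0.004, -0.001]
force: [0.0, -0.2, -0.1]
finger_gap: 0.995
```

```bash
python3 - <<'E'
from h import *
s=snapshot("top"); W=pts(s); Z=W[...,2]; im=s["image"]; cv2.imwrite("pics/t3.png",cv2.resize(im[50:330,90:400],None,fx=2,fy=2))
print(sense()["tcp_pos"],sense()["finger_gap"])
for n,(x,y),h in(("cream",(.463,-.1489),.128),("red",(.4577,-.0611),.128),("white",(.4523,.0267),.128),("blue",(.447,.1145),.153)):
    m=(abs(Z-h)<.006)&(np.hypot(W[...,0]-x,W[...,1]-y)<.035); p=W[m]
    if len(p)>20: c,r=cv2.minEnclosingCircle(p[:,:2].astype(np.float32)); print(n,len(p),np.round([*c,r,np.median(p[:,2])],4),"err mm",np.round((p[:,:2].mean(0)-[x,y])*1e3,1))
E
```

```text
[0.42511493 0.41447367 0.44765648] 1.0027742296665627
cream 494 [ 0.4643 -0.145   0.0235  0.1274] err mm [0.8 3.9]
red 491 [ 0.4587 -0.0588  0.0236  0.1273] err mm [1.  2.7]
white 505 [0.4554 0.026  0.0237 0.1273] err mm [ 3. -1.]
blue 554 [0.4479 0.1124 0.0239 0.1524] err mm [ 0.4 -2.5]
```

View pics/t3.png

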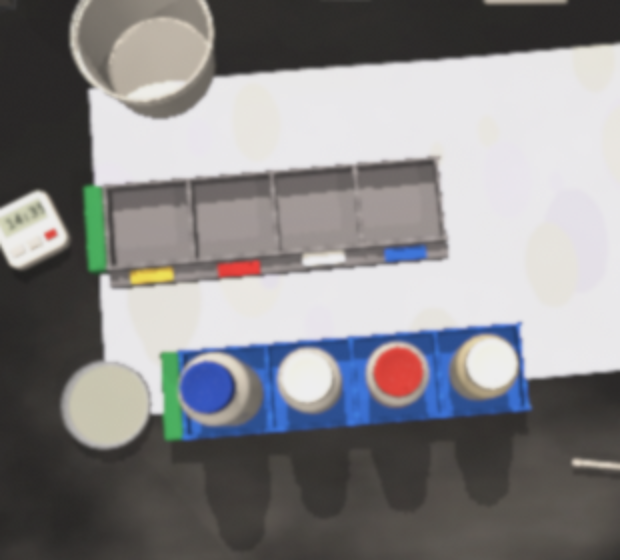

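All four stand in the blue tray: blue (207,388), white (308,376), red (398,372), cream (492,362). Their cap heights match bottles resting on the floor, and the centres are within 4 mm.

```bash
python3 -c "
from station import sign_off; print(sign_off())"
```

```text
the job is handed in; nothing more can be done
None
```

All four bottles are in the blue tray in reverse order. From its green end they stand blue, white, red, cream; in the grey tray the order was cream, red, white, blue. I gripped each one by its cap, set it down, released it and moved the arm clear. The job was handed in at about 26.5 s of the 83 s allowed.

- **Position:** in the last top view, the cap centres are about 3–4 mm from the well centres at most (limit 15 mm). The calibration itself is only good to about 2 mm.
- **Height:** cap tops measured 0.127 m, and 0.152 m for the blue bottle. That matches bottles standing on the 6 mm floor (0.128 and 0.153 m expected).
- **Upright and released:** all four look upright. The gripper is fully open about 0.3 m away and the tool force is near zero. I did not measure tilt directly.
- **Disagreements:** the tool drifted to as much as about 1° of tilt during the moves, and I allowed for that when placing. Setting down the white bottle gave about 11 N, the highest of the four and well under the limits. No check failed.

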